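# Make up two biscuit gift trays

### The job

Make up the two gift trays at the packing table: the red tray gets the yellow-banded roll and the green tea tin, the blue tray gets the red-banded roll and the honey jar (white lid). In each tray lay the roll along the middle of the long cream rectangle and stand the jar or tin upright on the middle of the round cream spot. Leave the green-banded roll and the berry jar (black lid) where they are.

Things in the scene. Friction and masses are not known exactly. Their poses are not given: they have to be found in the camera images.
- red_tray: Shallow red gift tray, fixed to the table, 150 (its x) by 200 (its y) mm, flat floor 3 mm thick, low rim 4 mm wide whose top is 10 mm above the table. Origin: centre of its underside, z up. On its floor are two flat cream marks: a long rectangle 120 x 50 mm, long side along the tray's x, centred at x 0, y +48 mm (the roll's place); and a round spot 64 mm across, centred at x 0, y -48 mm (the place of the jar or tin).
- blue_tray: Shallow blue gift tray, fixed to the table, 150 (its x) by 200 (its y) mm, flat floor 3 mm thick, low rim 4 mm wide whose top is 10 mm above the table. Origin: centre of its underside, z up. On its floor are two flat cream marks: a long rectangle 120 x 50 mm, long side along the tray's x, centred at x 0, y +48 mm (the roll's place); and a round spot 64 mm across, centred at x 0, y -48 mm (the place of the jar or tin).
- red_roll_mid (a point): Centre, half-way up, of the roll of biscuits with a wide red band: a rigid white paper packet lying flat, 104 mm long along its x, 46 mm wide and 46 mm high with rounded long edges, about 0.18 kg, centre 23 mm above what it lies on. Goes in the blue tray.
- yellow_roll_mid (a point): Centre, half-way up, of the roll of biscuits with a wide yellow band: a rigid white paper packet lying flat, 104 mm long along its x, 46 mm wide and 46 mm high with rounded long edges, about 0.18 kg, centre 23 mm above what it lies on. Goes in the red tray.
- green_roll_mid (a point): Centre, half-way up, of the roll of biscuits with a wide green band: a rigid white paper packet lying flat, 104 mm long along its x, 46 mm wide and 46 mm high with rounded long edges, about 0.18 kg, centre 23 mm above what it lies on. Stays where it is.
- honey_jar_mid (a point): Centre, half-way up, of the closed round jar of amber honey with a white lid: upright, 56 mm across, 72 mm high, about 0.22 kg, centre 36 mm above what it stands on. Goes in the blue tray.
- berry_jar_mid (a point): Centre, half-way up, of the closed round jar of dark red jam with a black lid: upright, 56 mm across, 72 mm high, about 0.22 kg, centre 36 mm above what it stands on. Stays where it is.
- tea_tin_mid (a point): Centre, half-way up, of the green square tea tin with a bare-metal lid and a gold stripe: upright, 55 x 55 mm (sides along its x and y), 72 mm high, about 0.2 kg, centre 36 mm above what it stands on. Goes in the red tray.
Mind the look-alikes: they are no part of the job. Leave any purple look-alike of the part that bears yellow_roll_mid alone.

How it is judged:
At the end, for the whole second after the job is handed in: The four named things rest on the floors of their trays: centres within 15 mm of their mark's middle along each tray axis, rolls within 15 degrees of the rectangle's direction, jar and tin upright within 7 degrees; green-banded roll and berry jar within 20 mm of their starts (x of yellow_roll_mid in the frame of red_tray between -0.015 and 0.015 m and y of yellow_roll_mid in the frame of red_tray between 0.033 and 0.063 m and z of yellow_roll_mid in the frame of red_tray between 0.02 and 0.032 m and angle between the x axis of yellow_roll_mid and the x axis of red_tray, either way round below 0.26 rad and linear speed of each of yellow_roll, tea_tin, red_roll, honey_jar below 0.01 m/s and x of tea_tin_mid in the frame of red_tray between -0.015 and 0.015 m and y of tea_tin_mid in the frame of red_tray between -0.063 and -0.033 m and z of tea_tin_mid in the frame of red_tray between 0.033 and 0.045 m and angle between each of tea_tin_mid, honey_jar_mid's own z axis and vertical below 0.12 rad and x of red_roll_mid in the frame of blue_tray between -0.015 and 0.015 m and y of red_roll_mid in the frame of blue_tray between 0.033 and 0.063 m and z of red_roll_mid in the frame of blue_tray between 0.02 and 0.032 m and angle between the x axis of red_roll_mid and the x axis of blue_tray, either way round below 0.26 rad and x of honey_jar_mid in the frame of blue_tray between -0.015 and 0.015 m and y of honey_jar_mid in the frame of blue_tray between -0.063 and -0.033 m and z of honey_jar_mid in the frame of blue_tray between 0.033 and 0.045 m and distance of each of green_roll_mid, berry_jar_mid from where it was at the start of the episode below 0.02 m); the robot touches nothing.
It fails at once if the green-banded roll or the berry jar is knocked or carried away (distance of any of green_roll_mid, berry_jar_mid from where it was at the start of the episode above 0.03 m).
It also fails if it takes over 118 s, if anything falls off the work surface, if the arm or the gripper's body presses on something with over 40 N, if the wrist force passes 120 N, or if a joint passes its speed limit or range.

### The arm

A 7-joint arm with a two-finger parallel gripper is mounted at the origin on the work surface. World frame = base frame: x ahead of the robot, y to its left, z up, the work surface at z = 0. Lengths are in m, angles in rad, forces in N, time in s.
With the tool pointing down it reaches from about 0.4 to 0.925 m from the base axis. Payload 5.6 kg.
Tool frame: the origin (TCP) lies on the centre line of the jaws, within the pads' length; the fingertips stand 14 mm ahead of it and the grasp point (between the pads) lies 5 mm behind it; y points along the fingers, x is the direction in which the jaws open and shut, and the axes are right-handed (so a half turn about y gives the same grasp; the last joint's range is limited). The gripper opens to 85 mm and grips with 20 to 120 N. Pads are 22 mm wide; open, the fingers measure 114 mm over their backs; the gripper's body (76 mm by 85 mm) begins 54 mm behind the grasp point. The pads swing forward as they close: fully open they stand 13 mm farther back than shut.
Start: joints at [1.175, 0.468, -0.012, 1.603, 0.006, 1.071, -0.056], TCP at [0.225, -0.61, 0.245] pointing down, gripper open.
Joint ranges: [-2.53, 2.53], [-0.31, 2.02], [-1.57, 1.55], [0.28, 2.44], [-1.29, 4.43], [0.15, 1.84], [-2.92, 2.92]. Speed limits (rad/s): [2.57, 2.57, 3.14, 3.14, 3.14, 3.14, 3.14].

### API

Orientations are given as a unit quaternion [x, y, z, w].
In Python, from bench import ctrl gives the robot as it stands.
- The arm moves only by the shell command python3 -m pendant 'ROWS' [OPENING] [FORCE]. ROWS is JSON, a list of rows, each a list of 4 numbers: the shift along the tool's x, y, z in cm, then the turn about the tool's y in degrees. A call has 1 to 10 rows; each row shifts and turns the commanded pose from where the row before left it, along the tool's axes as they then stand; what a row does not reach is not made up. A row lasts 1/12 s, in which the tool goes at most 41.7 mm and 7.16 degrees, less where a joint would pass 70% of its speed; a pose out of reach is approached as far as the arm can. A call with a gripper value outside its range is refused whole. OPENING is the closure, from 0 (fully open) to 1 (shut), set as the call begins (- or left out, the last holds). The fingers move at their own pace and stop on an object; FORCE is the grip in N (left out, the last holds). Time passes only in rows, so rows that do not move let the fingers close. It gives the time, the measured TCP pose, the force and the opening at its end, in the units of the state.
- ctrl.get_obs(): the state, without advancing time (a new reading comes with each control period).
- ctrl.capture(name): name is "scene" or "top"; returns (picture, depth): 384x512x3 uint8, red, green, blue; 384x512 float32, m along the optical axis (not along the pixel's ray), 0 where there is no reading.
- ctrl.camera_params(name): a dict with "vfov" (degrees; the focal length in pixels is half the picture's height over the tangent of half this angle, whatever the lens; pixels are square), "cx", "cy" (the principal point, pixels), "k1" (the pictures are not rectified: a ray, as slopes to the right and down, at radius r is drawn at 1 + k1 r^2 times it, then the intrinsics apply), "R" (3x3) and "t" (3): a world point X has camera coordinates R X + t. Camera axes: x right, y down, z forward; pixel columns grow to the right and rows downward; lengths in m; the calibration is good to about 2 mm. A picture is of the moment at which its call begins. camera_params takes no time and is no camera call.
- ctrl.finish_job(): hands the job in, once; it reports no verdict.
The state is a dict: "t": time; "joints": joint angles; "qd": joint speeds; "effort": joint torques, N m; "position": TCP position; "tcp_rot": TCP orientation; "contact_force": force on the tool from outside, world axes, zero at the start; "ft_torque": the same for the moment, N m; "width": finger opening in m.
Only numpy, scipy, OpenCV 4.12 (cv2) and the standard library are available. Lean on these libraries where they do the work, as an engineer would, in place of code of your own. Each camera call takes 0.05 s, during which the arm holds its last target.

## Working session

There is one attempt and no reset: what is moved stays moved. The work goes in short steps, Python scripts to look and compute and a shell command to move; the robot and the scene stay as the last step left them, time stands still between calls to the robot, and variables do not carry over. Pictures are saved under pics/ and viewed, and the job is handed in when it is done.

```bash
ls; mkdir -p pics
python3 - <<'E'
from bench import ctrl
import cv2,numpy as np
o=ctrl.get_obs()
for k in o: print(k,np.round(o[k],4))
for n in("scene","top"):
    p,d=ctrl.capture(n); cv2.imwrite(f"pics/{n}0.png",cv2.resize(p[:,:,::-1],(800,600)));np.savez(f"{n}0.npz",p=p,d=d)
    print(n,ctrl.camera_params(n))
E
```

```text
pics
t 0.0
joints [ 1.175   0.4684 -0.0116  1.6037  0.006   1.0714 -0.0563]
qd [-0.0022 -0.001  -0.0003  0.0002  0.0018  0.002   0.0001]
effort [ 2.00000e-04 -5.32384e+01  2.14000e-02 -2.51301e+01  1.13000e-02
  7.70000e-03 -0.00000e+00]
position [ 0.2243 -0.6095  0.2443]
tcp_rot [-0.5796  0.4051 -0.404   0.5803]
contact_force [-0.6409 -0.3913  0.3655]
ft_torque [ 0.0036  0.0087 -0.0203]
width 0.0854
scene {'vfov': 48.06559928892299, 'cx': 253.4352406086157, 'cy': 199.05172736277194, 'k1': -0.016413972255706386, 'R': array([[ 0.81056722,  0.5854628 , -0.014632  ],
       [ 0.49672695, -0.7005189 , -0.51238228],
       [-0.31023076,  0.40805217, -0.85863281]]), 't': array([-0.32726817, -0.2696504 ,  1.51246398])}
top {'vfov': 50.48143753209516, 'cx': 257.3355898146128, 'cy': 197.57669682633434, 'k1': -0.1221351390489458, 'R': array([[-0.01327833, -0.99990519, -0.00364667],
       [-0.99578146,  0.01355453, -0.09074996],
       [ 0.09079079,  0.00242628, -0.99586703]]), 't': array([-0.08056452,  0.46735288,  1.21165867])}
```

View pics/scene0.png

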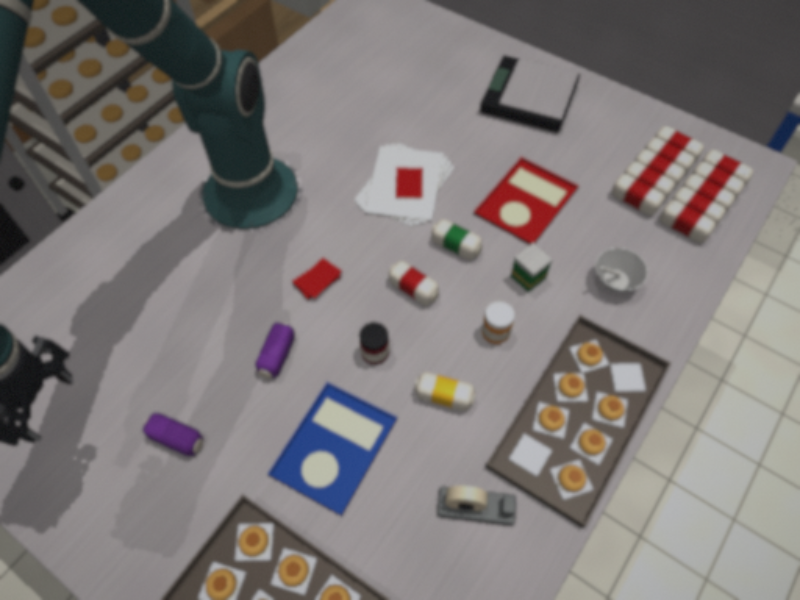

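View pics/top0.png

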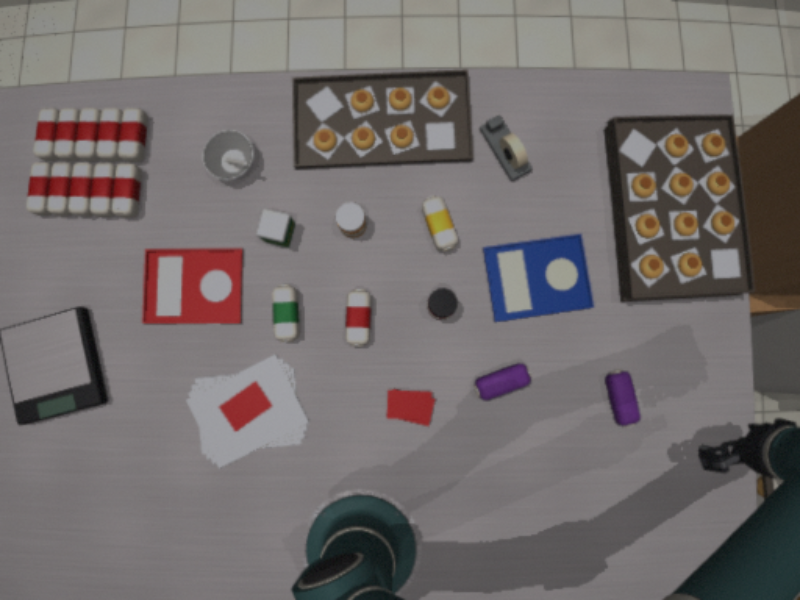

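The top view (800x600) shows, in pixels:
- Red tray (193,286) and blue tray (538,278).
- Yellow roll (440,223), red roll (358,318) and green roll (285,312).
- Tea tin (275,227), honey jar (350,219) and berry jar (442,303).
- Decoys: purple rolls (503,381) and (622,398), and loose red cards.

Next I'll measure these positions.

```bash
cat > h.py <<'E'
from bench import ctrl
import cv2,numpy as np
from scipy.spatial.transform import Rotation as Rn
def K(n):
    c=ctrl.camera_params(n); f=192/np.tan(np.radians(c['vfov']/2)); return c,f
def ray(n,uv):
    c,f=K(n); uv=np.atleast_2d(uv).astype(float)
    M=np.array([[f,0,c['cx']],[0,f,c['cy']],[0,0,1]])
    s=cv2.undistortPoints(uv[:,None],M,np.array([c['k1'],0,0,0.]))[:,0]
    d=np.c_[s,np.ones(len(s))]@c['R']; o=-c['R'].T@c['t']; return o,d
def onplane(n,uv,z):
    o,d=ray(n,uv); return o+d*((z-o[2])/d[:,2])[:,None]
def cloud(n,D):
    v,u=np.mgrid[:384,:512]; uv=np.c_[u.ravel(),v.ravel()]
    o,d=ray(n,uv); P=o+d*D.ravel()[:,None]; return P.reshape(384,512,3)
E
cat > m.py <<'E'
from h import *
import sys
p=np.load('top0.npz');im=p['p'];D=p['d'];P=cloud('top',D)
H=cv2.cvtColor(im,cv2.COLOR_RGB2HSV)
print('table z',np.median(P[150:300,250:280,2]))
def comp(mask,c,mn=20):
    n,l,s,ce=cv2.connectedComponentsWithStats(mask.astype(np.uint8))
    ok=[i for i in range(1,n) if s[i,4]>mn]
    i=min(ok,key=lambda i:np.hypot(*(ce[i]-c)));return l==i
hgt=P[:,:,2]
# objects: height mask from depth
for nm,c,h in [('yellow',(281,143),.046),('red',(229,204),.046),('green',(182,200),.046),('tin',(176,145),.072),('honey',(224,140),.072),('berry',(283,194),.072)]:
    m=comp((hgt>h*.7)&(hgt<.12)&(D>0),np.array(c)); q=P[m]
    cc,sz,an=cv2.minAreaRect((q[:,:2]*1000).astype(np.float32))
    v,u=np.nonzero(m); col=np.median(H[v,u],0)
    print(nm,'n',m.sum(),'depth c',np.round(cc,1),'size',np.round(sz,1),'ang',round(an,1),'ztop',np.round(np.percentile(q[:,2],[10,50,95]),3),'uv',u.mean().round(1),v.mean().round(1), 'mean',np.round(q.mean(0),4))
S=H[:,:,1];V=H[:,:,2];h=H[:,:,0]
for nm,c,mk in [('redtray',(123,183),((h<8)|(h>172))&(S>130)),('bluetray',(344,178),(h>105)&(h<125)&(S>110))]:
    m=comp(mk,np.array(c),300).astype(np.uint8)
    ct,hi=cv2.findContours(m,cv2.RETR_CCOMP,cv2.CHAIN_APPROX_NONE)
    big=max(ct,key=cv2.contourArea)
    w=onplane('top',big[:,0],.010)[:,:2]*1000
    cc,sz,an=cv2.minAreaRect(w.astype(np.float32)); print(nm,np.round(cc,1),np.round(sz,1),round(an,2))
    for k,x in enumerate(ct):
        if hi[0][k][3]>=0 and cv2.contourArea(x)>60:
            w=onplane('top',x[:,0],.003)[:,:2]*1000; mo=cv2.moments(w.astype(np.float32))
            cc,sz,an=cv2.minAreaRect(w.astype(np.float32)); print('  mark',np.round(cc,1),np.round([mo['m10']/mo['m00'],mo['m01']/mo['m00']],1),np.round(sz,1),round(an,2))
o=ctrl.get_obs();print(Rn.from_quat(o['tcp_rot']).as_matrix().round(3))
E
python3 m.py
```

```text
table z -0.0002353301526295537
yellow n 500 depth c [ 633.9 -161.7] size [109.5  46.8] ang 18.3 ztop [0.037 0.044 0.048] uv 281.4 142.0 mean [ 0.6317 -0.1617  0.0431]
red n 513 depth c [451.7  -0.6] size [ 45.3 105.4] ang 89.3 ztop [0.038 0.044 0.049] uv 228.7 202.7 mean [ 0.4501 -0.0017  0.0432]
green n 519 depth c [461.1 140.6] size [109.1  47.5] ang 2.9 ztop [0.037 0.044 0.048] uv 181.6 199.7 mean [0.461  0.1392 0.0429]
tin n 334 depth c [626.8 157.2] size [53.3 54.7] ang 75.9 ztop [0.066 0.071 0.075] uv 174.8 144.0 mean [0.6247 0.1557 0.07  ]
honey n 291 depth c [640.4   9.7] size [53.  54.9] ang 89.4 ztop [0.066 0.071 0.074] uv 223.9 138.7 mean [0.638  0.0095 0.0699]
berry n 286 depth c [ 473.5 -162.5] size [51.6 54.2] ang 44.0 ztop [0.068 0.071 0.075] uv 283.1 193.3 mean [ 0.4731 -0.1622  0.0707]
redtray [518.9 332. ] [198.5 145.4] 88.99
  mark [520.3 285. ] [520.5 285.5] [70.8 68.4] 45.21
  mark [521.9 381.6] [521.5 381.5] [130.7  58.7] 1.28
bluetray [ 526.8 -355.5] [147.6 197.8] 7.51
  mark [ 534.2 -404. ] [ 533.8 -404. ] [70.  69.1] 89.31
  mark [ 521.3 -308.9] [ 521.3 -308.9] [129.9  60.9] 7.44
[[ 0.345 -0.001  0.938]
 [-0.938  0.001  0.345]
 [-0.002 -1.    -0.   ]]
```

All sizes and heights match the spec, and tool y points down. Next is a helper that converts a world target into tool-axis shifts, then I approach the yellow roll.

```bash
cat > go.py <<'E'
from h import *
import sys
# go.py x y z heading_of_jaw_axis(deg, mod 180): prints turn needed (after shift) and shift in present tool axes
x,y,z,hd=map(float,sys.argv[1:5]); o=ctrl.get_obs(); R=Rn.from_quat(o['tcp_rot']).as_matrix()
d=np.array([x,y,z])-o['position']; ps=np.degrees(np.arctan2(R[1,0],R[0,0]))
t=(ps-hd+90)%180-90
s=R.T@d*100
print('t',o['t'],'pos',np.round(o['position'],4),'head',round(ps,1),'j7',o['joints'][6].round(2),'w',round(o['width'],4),'F',np.round(o['contact_force'],1))
print('shift cm now-axes',s.round(2),'rows>=',(np.linalg.norm(s)/4).round(1),'turn',round(t,1))
E
python3 go.py .633 -.162 .16 -71.7
```

```text
t 0.1 pos [ 0.2244 -0.6095  0.2444] head -69.8 j7 -0.06 w 0.0853 F [-0.1 -0.  -0.7]
shift cm now-axes [-27.87   8.48  53.81] rows>= 15.3 turn 1.9
```

```bash
python3 -m pendant '[[-1.7,0,3.3,0],[-1.7,0,3.3,0],[-1.7,0,3.3,0],[-1.7,0,3.3,0],[-1.7,0,3.3,0],[-1.7,0,3.3,0],[-1.7,0,3.3,0],[-1.7,0,3.3,0],[-1.7,0,3.3,0],[-1.7,0,3.3,1.9]]' 0 40; python3 go.py .633 -.162 .16 -71.7
```

```text
t: 0.93
position: [0.4762, -0.3348, 0.245]
tcp_rot: [0.573, -0.414, 0.414, -0.573]
contact_force: [1.5, -0.9, -0.5]
width: 0.0858
t 0.9333 pos [ 0.4762 -0.3348  0.245 ] head -71.7 j7 -0.75 w 0.0858 F [ 1.5 -0.9 -0.5]
shift cm now-axes [-11.49   8.5   20.31] rows>= 6.2 turn -0.0
```

```bash
python3 -m pendant '[[-1.7,1.2,2.9,0],[-1.7,1.2,2.9,0],[-1.7,1.2,2.9,0],[-1.7,1.2,2.9,0],[-1.7,1.2,2.9,0],[-1.6,1.2,2.9,0],[-1.4,1.2,2.9,0],[0,0,0,0],[0,0,0,0],[0,0,0,0]]'; python3 go.py .633 -.162 .026 -71.7
```

```text
t: 1.77
position: [0.6315, -0.1641, 0.1607]
tcp_rot: [0.574, -0.414, 0.414, -0.573]
contact_force: [-0.3, -0.6, 0.7]
width: 0.0859
t 1.7667 pos [ 0.6315 -0.1641  0.1607] head -71.7 j7 -1.14 w 0.0859 F [-0.3 -0.6  0.7]
shift cm now-axes [-0.15 13.47  0.23] rows>= 3.4 turn 0.0
```

```bash
python3 -m pendant '[[-0.15,2,0.2,0],[0,2,0,0],[0,2,0,0],[0,2,0,0],[0,2,0,0],[0,1.5,0,0],[0,1,0,0],[0,1,0,0],[0,0,0,0],[0,0,0,0]]'; python3 go.py .633 -.162 .026 -71.7
python3 - <<'E'
from h import *
p,d=ctrl.capture('scene');cv2.imwrite('pics/s1.png',cv2.resize(p[120:300,180:400,::-1],(800,600)))
E
```

```text
t: 2.6
position: [0.6335, -0.1618, 0.0264]
tcp_rot: [0.573, -0.414, 0.414, -0.573]
contact_force: [0.2, 0.1, -0.0]
width: 0.0853
t 2.6 pos [ 0.6335 -0.1618  0.0264] head -71.7 j7 -1.18 w 0.0853 F [ 0.2  0.1 -0. ]
shift cm now-axes [ 0.01  0.04 -0.06] rows>= 0.0 turn -0.0
```

View pics/s1.png

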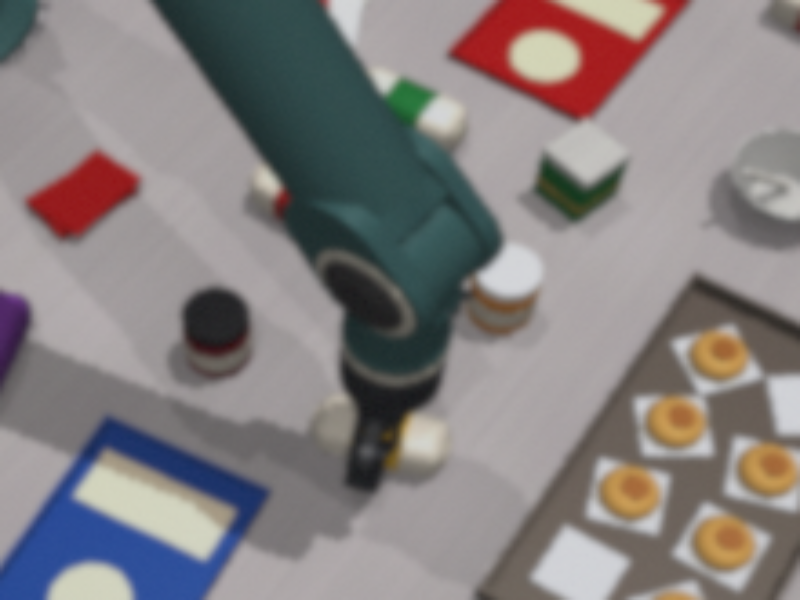

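The fingers straddle the middle of the yellow-banded roll (about 385,445 in this crop), so I'll grip and lift.

```bash
python3 -m pendant '[[0,0,0,0],[0,0,0,0],[0,0,0,0],[0,0,0,0],[0,0,0,0],[0,0,0,0],[0,0,0,0],[0,0,0,0]]' 1 45; python3 -m pendant '[[0,-1,0,0],[0,-2,0,0],[0,-3,0,0],[0,-3,0,0],[0,-3,0,0],[0,-3,0,0],[0,0,0,0]]'; python3 go.py .52 .381 .18 90
```

```text
t: 3.32
position: [0.6341, -0.1615, 0.0271]
tcp_rot: [-0.573, 0.414, -0.414, 0.573]
contact_force: [-1.3, 0.3, 6.4]
width: 0.0455
t: 3.9
position: [0.6369, -0.162, 0.1834]
tcp_rot: [-0.572, 0.411, -0.418, 0.575]
contact_force: [1.7, -0.2, -0.7]
width: 0.0453
t 3.9 pos [ 0.6369 -0.162   0.1834] head -71.7 j7 -1.14 w 0.0453 F [ 1.7 -0.2 -0.7]
shift cm now-axes [-55.23   0.09   5.96] rows>= 13.9 turn 18.3
```

```bash
python3 -m pendant '[[-2,0,0.2,0],[-3.5,0,0.4,0],[-3.9,0,0.4,0],[-3.9,0,0.4,0],[-3.9,0,0.4,0],[-3.9,0,0.4,0],[-3.9,0,0.4,0],[-3.9,0,0.4,0],[-3.9,0,0.4,0],[-3.9,0,0.4,0]]'; python3 go.py .52 .381 .18 90
```

```text
t: 4.73
position: [0.5531, 0.2004, 0.176]
tcp_rot: [0.573, -0.414, 0.414, -0.573]
contact_force: [0.9, 0.4, -1.2]
width: 0.0453
t 4.7333 pos [0.5531 0.2004 0.176 ] head -71.7 j7 -1.78 w 0.0453 F [ 0.9  0.4 -1.2]
shift cm now-axes [-18.19  -0.4    2.53] rows>= 4.6 turn 18.3
```

```bash
python3 -m pendant '[[-3.6,0,0.5,0],[-3.6,0,0.5,0],[-3.6,0,0.5,0],[-3.6,0,0.5,0],[-2.5,0,0.3,0],[-1.3,0,0.2,6],[0,0,0,6],[0,0,0,6],[0,0,0,0.3],[0,0,0,0]]'; python3 go.py .52 .381 .035 90
```

```text
t: 5.57
position: [0.5205, 0.3793, 0.1758]
tcp_rot: [0.501, -0.499, 0.499, -0.5]
contact_force: [0.5, 0.1, -0.6]
width: 0.0454
t 5.5667 pos [0.5205 0.3793 0.1758] head -89.8 j7 -2.36 w 0.0454 F [ 0.5  0.1 -0.6]
shift cm now-axes [-0.19 14.08 -0.04] rows>= 3.5 turn 0.2
```

```bash
python3 -m pendant '[[-0.15,2.5,0,0],[0,2.5,0,0],[0,2.5,0,0],[0,2.5,0,0],[0,2,0,0],[0,1.2,0,0],[0,0.5,0,0],[0,0,0,0],[0,0,0,0]]';  python3 go.py .52 .381 .030 90
```

```text
t: 6.32
position: [0.5215, 0.3814, 0.0401]
tcp_rot: [-0.5, 0.5, -0.5, 0.501]
contact_force: [0.2, -0.4, -1.3]
width: 0.0455
t 6.3167 pos [0.5215 0.3814 0.0401] head -90.0 j7 -2.4 w 0.0455 F [ 0.2 -0.4 -1.3]
shift cm now-axes [ 0.04  1.01 -0.15] rows>= 0.3 turn 0.0
```

```bash
python3 -m pendant '[[0,0.3,-0.1,0],[0,0.3,0,0],[0,0.2,0,0],[0,0.1,0,0],[0,0,0,0],[0,0,0,0]]';  python3 go.py .52 .381 .030 90
```

```text
t: 6.82
position: [0.5199, 0.3811, 0.0303]
tcp_rot: [-0.5, 0.5, -0.5, 0.5]
contact_force: [0.3, 0.3, -2.8]
width: 0.0453
t 6.8167 pos [0.5199 0.3811 0.0303] head -90.0 j7 -2.4 w 0.0453 F [ 0.3  0.3 -2.8]
shift cm now-axes [0.01 0.03 0.01] rows>= 0.0 turn 0.0
```

```bash
python3 -m pendant '[[0,0,0,0],[0,0,0,0],[0,0,0,0],[0,0,0,0],[0,0,0,0],[0,0,0,0]]' 0; python3 -m pendant '[[0,-1,0,0],[0,-2,0,0],[0,-3,0,0],[0,-3,0,0],[0,-3,0,0],[0,-3,0,0],[0,0,0,0]]'; python3 go.py .6258 .1567 .165 75.9
```

```text
t: 7.32
position: [0.5199, 0.3811, 0.0303]
tcp_rot: [-0.5, 0.5, -0.5, 0.5]
contact_force: [0.8, -0.2, 0.3]
width: 0.0854
t: 7.9
position: [0.5227, 0.3836, 0.1881]
tcp_rot: [-0.496, 0.499, -0.5, 0.504]
contact_force: [-0.2, 1.0, 0.3]
width: 0.0853
t 7.9 pos [0.5227 0.3836 0.1881] head -90.0 j7 -2.36 w 0.0853 F [-0.2  1.   0.3]
shift cm now-axes [22.71  2.24 10.28] rows>= 6.3 turn 14.1
```

```bash
python3 -m pendant '[[2.8,0.2,1.3,0],[3.6,0.2,1.6,0],[3.6,0.3,1.6,0],[3.6,0.3,1.6,0],[3.6,0.3,1.6,0],[3.3,0.3,1.5,0],[2,0,1,7],[0,0,0,7],[0,0,0,0.1],[0,0,0,0]]'; python3 go.py .6258 .1567 .045 75.9
python3 - <<'E'
from h import *
for n in('scene','top'):
    p,d=ctrl.capture(n);cv2.imwrite(f'pics/{n}2.png',cv2.resize(p[:,:,::-1],(800,600)));np.savez(f'{n}2.npz',p=p,d=d)
E
```

```text
t: 8.73
position: [0.6217, 0.1567, 0.1647]
tcp_rot: [-0.436, 0.557, -0.557, 0.436]
contact_force: [-0.4, 0.7, -1.0]
width: 0.0858
t 8.7333 pos [0.6217 0.1567 0.1647] head -103.9 j7 -2.17 w 0.0858 F [-0.4  0.7 -1. ]
shift cm now-axes [-0.09 11.97  0.39] rows>= 3.0 turn 0.2
```

View pics/top2.png

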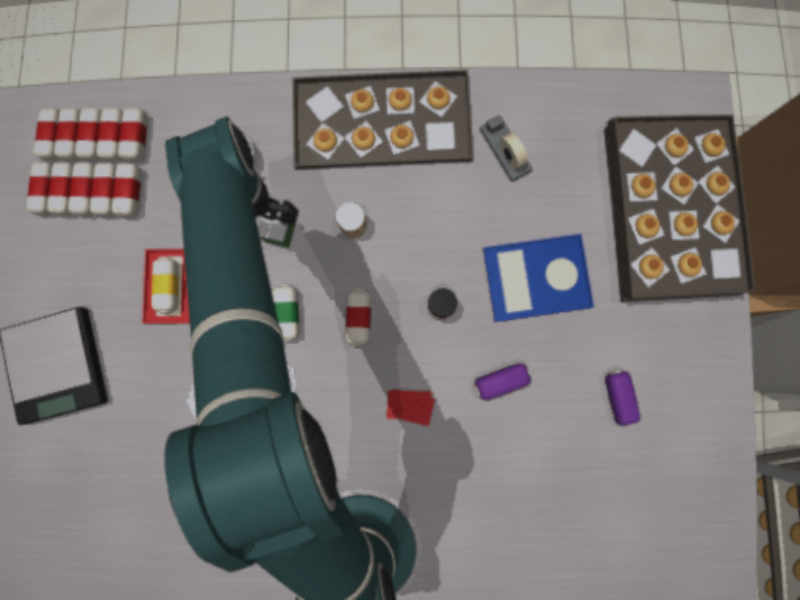

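View pics/scene2.png

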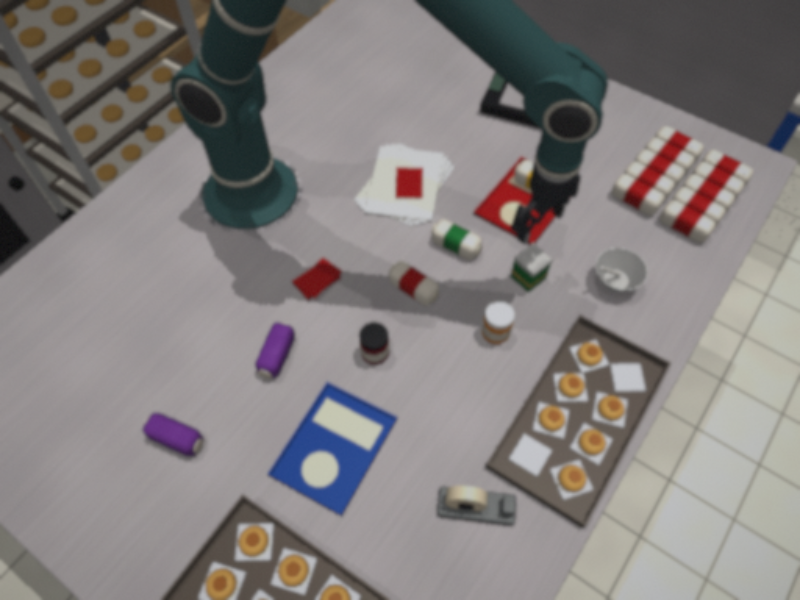

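In the top view the yellow roll lies on the red tray's rectangle at (165,285), and the gripper hovers over the tin at (277,222). Next I descend on the tin.

```bash
python3 -m pendant '[[-0.1,1.5,0.4,0],[0,2.5,0,0],[0,2.5,0,0],[0,2,0,0],[0,1.5,0,0],[0,1.2,0,0],[0,1,0,0],[0,0,0,0],[0,0,0,0]]'; python3 go.py .6258 .1567 .042 75.9;  python3 -m pendant '[[0,0,0,0],[0,0,0,0],[0,0,0,0],[0,0,0,0],[0,0,0,0],[0,0,0,0],[0,0,0,0]]' 1 45; python3 go.py .6258 .1567 .042 75.9
```

```text
t: 9.58
position: [0.6259, 0.1564, 0.0419]
tcp_rot: [-0.435, 0.557, -0.557, 0.435]
contact_force: [-0.2, 0.1, 1.1]
width: 0.0851
t 9.5833 pos [0.6259 0.1564 0.0419] head -104.0 j7 -2.19 w 0.0851 F [-0.2  0.1  1.1]
shift cm now-axes [-0.03 -0.01 -0.02] rows>= 0.0 turn 0.1
t: 10.17
position: [0.6268, 0.1564, 0.0435]
tcp_rot: [0.434, -0.557, 0.558, -0.436]
contact_force: [-0.7, 0.3, 6.8]
width: 0.054
t 10.1667 pos [0.6268 0.1564 0.0435] head -104.1 j7 -2.19 w 0.054 F [-0.7  0.3  6.8]
shift cm now-axes [-0.01  0.15 -0.11] rows>= 0.0 turn 0.0
```

```bash
python3 -m pendant '[[0,-1,0,0],[0,-2,0,0],[0,-3,0,0],[0,-3,0,0],[0,-3,0,0],[0,-1.5,0,0],[0,0,0,0]]'; python3 go.py .5205 .285 .18 75.9
```

```text
t: 10.75
position: [0.6282, 0.1566, 0.182]
tcp_rot: [0.432, -0.557, 0.559, -0.437]
contact_force: [1.0, -0.6, -1.4]
width: 0.0542
t 10.75 pos [0.6282 0.1566 0.182 ] head -104.1 j7 -2.17 w 0.0542 F [ 1.  -0.6 -1.4]
shift cm now-axes [ -9.83   0.15 -13.57] rows>= 4.2 turn 0.0
```

```bash
python3 -m pendant '[[-1.6,0,-2.2,0],[-2.1,0,-2.9,0],[-2.1,0,-2.9,0],[-2,0,-2.8,0],[-1.3,0,-1.8,0],[-0.7,0,-0.9,0],[0,1,0,0],[0,0,0,0],[0,0,0,0]]'; python3 go.py .5205 .285 .046 75.9
```

```text
t: 11.5
position: [0.5198, 0.2813, 0.1657]
tcp_rot: [0.435, -0.558, 0.559, -0.433]
contact_force: [0.3, 0.3, -1.8]
width: 0.0541
t 11.5 pos [0.5198 0.2813 0.1657] head -104.3 j7 -2.45 w 0.0541 F [ 0.3  0.3 -1.8]
shift cm now-axes [-4.100e-01  1.196e+01 -1.000e-02] rows>= 3.0 turn -0.2
```

```bash
python3 -m pendant '[[-0.2,1.5,0,0],[-0.15,2.5,0,0],[0,2.5,0,0],[0,2,0,0],[0,1.5,0,0],[0,0.8,0,0],[0,0.4,0,0],[0,0,0,0],[0,0,0,0]]'; python3 go.py .5205 .285 .046 75.9
```

```text
t: 12.25
position: [0.5208, 0.287, 0.0558]
tcp_rot: [0.434, -0.558, 0.558, -0.435]
contact_force: [1.4, -0.3, -1.2]
width: 0.054
t 12.25 pos [0.5208 0.287  0.0558] head -104.2 j7 -2.48 w 0.054 F [ 1.4 -0.3 -1.2]
shift cm now-axes [0.2  0.98 0.02] rows>= 0.3 turn -0.1
```

```bash
python3 -m pendant '[[0.2,0.3,0,0],[0,0.3,0,0],[0,0.3,0,0],[0,0.1,0,0],[0,0,0,0],[0,0,0,0]]'; python3 go.py .5205 .285 .046 75.9
```

```text
t: 12.75
position: [0.5198, 0.2855, 0.0465]
tcp_rot: [0.435, -0.557, 0.558, -0.435]
contact_force: [-2.0, -1.4, 6.4]
width: 0.0542
t 12.75 pos [0.5198 0.2855 0.0465] head -104.1 j7 -2.48 w 0.0542 F [-2.  -1.4  6.4]
shift cm now-axes [0.03 0.05 0.08] rows>= 0.0 turn 0.0
```

```bash
python3 -m pendant '[[0,0,0,0],[0,0,0,0],[0,0,0,0],[0,0,0,0],[0,0,0,0],[0,0,0,0]]' 0; python3 -m pendant '[[0,-1,0,0],[0,-2,0,0],[0,-3,0,0],[0,-3,0,0],[0,-3,0,0],[0,-3,0,0],[0,0,0,0]]'; python3 go.py .4512 -.001 .17 -90.7
```

```text
t: 13.25
position: [0.5193, 0.2854, 0.0451]
tcp_rot: [-0.435, 0.558, -0.558, 0.435]
contact_force: [-0.2, -0.5, 0.5]
width: 0.0854
t: 13.83
position: [0.5224, 0.2874, 0.2026]
tcp_rot: [0.431, -0.557, 0.558, -0.439]
contact_force: [-0.2, -0.1, 0.2]
width: 0.0855
t 13.8333 pos [0.5224 0.2874 0.2026] head -104.1 j7 -2.45 w 0.0855 F [-0.2 -0.1  0.2]
shift cm now-axes [29.73  3.02  0.1 ] rows>= 7.5 turn -13.4
```

```bash
python3 -m pendant '[[2.5,0.2,0,0],[3.5,0.4,0,0],[3.8,0.4,0,0],[3.8,0.4,0,0],[3.8,0.4,0,0],[3.8,0.4,0,0],[3.8,0.4,0,0],[3,0.4,0,0],[1.6,0,0,-6.7],[0,0,0,-6.7]]'; python3 -m pendant '[[0,0,0,0],[0,0,0,0]]'; python3 go.py .4512 -.001 .026 -90.7
python3 - <<'E'
from h import *
p,D=ctrl.capture('top');cv2.imwrite('pics/top3.png',cv2.resize(p[:,:,::-1],(800,600)))
P=cloud('top',D)
q=P[(P[:,:,0]>.46)&(P[:,:,0]<.58)&(P[:,:,1]>.24)&(P[:,:,1]<.33)&(P[:,:,2]>.05)&(P[:,:,2]<.09)]
print('tin',len(q),q.mean(0))
q=P[(P[:,:,0]>.44)&(P[:,:,0]<.60)&(P[:,:,1]>.34)&(P[:,:,1]<.43)&(P[:,:,2]>.035)&(P[:,:,2]<.06)]
print('roll',len(q),q.mean(0),cv2.minAreaRect((q[:,:2]*1000).astype(np.float32)))
E
```

```text
t: 14.67
position: [0.4458, -0.0058, 0.1653]
tcp_rot: [0.497, -0.503, 0.503, -0.496]
contact_force: [1.0, 0.4, -0.5]
width: 0.0856
t: 14.83
position: [0.4474, -0.0016, 0.1656]
tcp_rot: [0.496, -0.504, 0.504, -0.496]
contact_force: [-0.1, -0.1, 0.5]
width: 0.0856
t 14.8333 pos [ 0.4474 -0.0016  0.1656] head -90.9 j7 -1.7 w 0.0856 F [-0.1 -0.1  0.5]
shift cm now-axes [-0.06 13.96  0.37] rows>= 3.5 turn -0.2
tin 366 [0.51911737 0.2830908  0.0725153 ]
roll 477 [0.51802213 0.37831707 0.04609573] ((519.063232421875, 379.49298095703125), (105.25546264648438, 43.44502258300781), 1.2632719278335571)
```

View pics/top3.png

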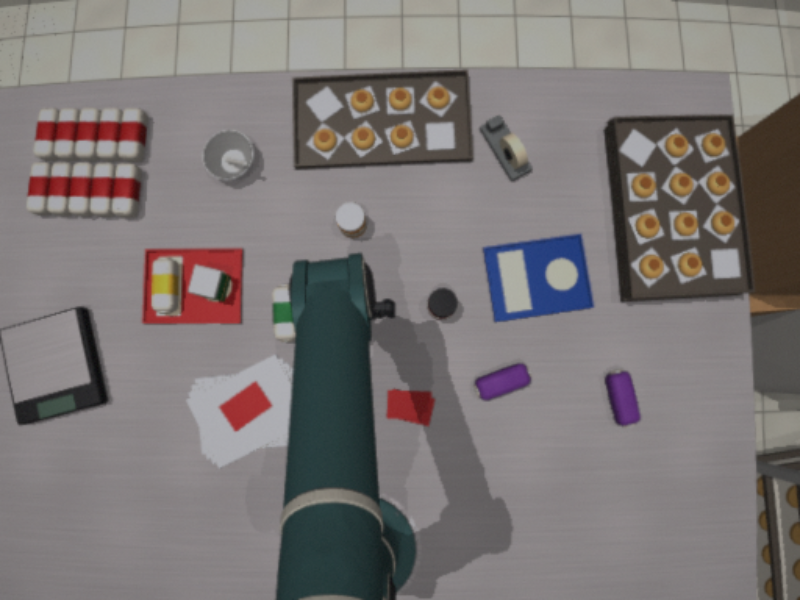

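The red tray is done. The tin measures (.519,.283) and the roll (.519,.379), both within 2 mm of their marks. Next I descend on the red roll.

```bash
python3 -m pendant '[[0,1.5,0.4,0],[0,2.5,0,0],[0,2.5,0,0],[0,2.5,0,0],[0,2,0,0],[0,1.5,0,0],[0,1.4,0,0],[0,0,0,0],[0,0,0,0]]'; python3 go.py .4512 -.001 .026 -90.7
```

```text
t: 15.63
position: [0.4509, -0.0009, 0.0258]
tcp_rot: [-0.497, 0.503, -0.503, 0.497]
contact_force: [0.2, -0.4, 0.3]
width: 0.0853
t 15.6333 pos [ 0.4509 -0.0009  0.0258] head -90.7 j7 -1.75 w 0.0853 F [ 0.2 -0.4  0.3]
shift cm now-axes [ 0.01 -0.02  0.03] rows>= 0.0 turn 0.0
```

```bash
python3 -m pendant '[[0,0,0,0],[0,0,0,0],[0,0,0,0],[0,0,0,0],[0,0,0,0],[0,0,0,0],[0,0,0,0]]' 1 45; python3 -m pendant '[[0,-1,0,0],[0,-2,0,0],[0,-3,0,0],[0,-3,0,0],[0,-3,0,0],[0,-3,0,0],[0,0,0,0],[0,0,0,0]]'; python3 go.py .5207 -.3085 .18 -82.5
```

```text
t: 16.22
position: [0.452, -0.0016, 0.0274]
tcp_rot: [0.496, -0.503, 0.504, -0.497]
contact_force: [-1.8, 0.2, 6.1]
width: 0.0452
t: 16.88
position: [0.4521, -0.0018, 0.1784]
tcp_rot: [0.496, -0.502, 0.504, -0.498]
contact_force: [-0.4, -0.1, -3.2]
width: 0.0457
t 16.8833 pos [ 0.4521 -0.0018  0.1784] head -90.7 j7 -1.69 w 0.0457 F [-0.4 -0.1 -3.2]
shift cm now-axes [30.58 -0.12  7.24] rows>= 7.9 turn -8.2
```

```bash
python3 -m pendant '[[2,0,0.5,0],[3.3,0,0.8,0],[3.7,0,0.9,0],[3.7,0,0.9,0],[3.7,0,0.9,0],[3.7,0,0.9,0],[3.7,0,0.9,0],[3.5,0,0.8,0],[2.1,0,0.5,0],[1,0,0.2,0]]'; python3 -m pendant '[[0,0,0,-4],[0,0,0,-4],[0,0,0,0],[0,0,0,0]]'; python3 go.py .5207 -.3085 .030 -82.5
```

```text
t: 17.72
position: [0.519, -0.3105, 0.1743]
tcp_rot: [-0.497, 0.505, -0.504, 0.495]
contact_force: [0.1, 0.0, -2.0]
width: 0.046
t: 18.05
position: [0.5199, -0.3054, 0.1751]
tcp_rot: [0.531, -0.468, 0.466, -0.531]
contact_force: [0.8, 0.5, -1.6]
width: 0.0457
t 18.05 pos [ 0.5199 -0.3054  0.1751] head -82.7 j7 -0.97 w 0.0457 F [ 0.8  0.5 -1.6]
shift cm now-axes [ 0.35 14.51  0.07] rows>= 3.6 turn -0.2
```

```bash
python3 -m pendant '[[0.2,2.5,0,0],[0,2.5,0,0],[0,2.5,0,0],[0,2.5,0,0],[0,2,0,0],[0,1.2,0,0],[0,0.4,0,0],[0,0,0,0],[0,0,0,0]]'; python3 go.py .5207 -.3085 .030 -82.5
```

```text
t: 18.8
position: [0.5215, -0.3086, 0.0411]
tcp_rot: [-0.531, 0.467, -0.468, 0.531]
contact_force: [-0.1, -0.2, -2.4]
width: 0.0456
t 18.8 pos [ 0.5215 -0.3086  0.0411] head -82.7 j7 -0.97 w 0.0456 F [-0.1 -0.2 -2.4]
shift cm now-axes [-0.02  1.11 -0.08] rows>= 0.3 turn -0.2
```

```bash
python3 -m pendant '[[0,0.4,0,0],[0,0.3,0,0],[0,0.2,0,0],[0,0.1,0,0],[0,0,0,0],[0,0,0,0]]'; python3 go.py .5207 -.3085 .030 -82.5; python3 -m pendant '[[0,0,0,0],[0,0,0,0],[0,0,0,0],[0,0,0,0],[0,0,0,0],[0,0,0,0]]' 0; python3 -m pendant '[[0,-1,0,0],[0,-2,0,0],[0,-3,0,0],[0,-3,0,0],[0,-3,0,0],[0,-3,0,0],[0,0,0,0],[0,0,0,0]]'; python3 go.py .639 .0096 .18 -82.7
```

```text
t: 19.3
position: [0.5209, -0.3086, 0.0305]
tcp_rot: [-0.531, 0.467, -0.467, 0.531]
contact_force: [-1.0, -0.1, 0.8]
width: 0.0457
t 19.3 pos [ 0.5209 -0.3086  0.0305] head -82.7 j7 -0.97 w 0.0457 F [-1.  -0.1  0.8]
shift cm now-axes [-0.02  0.05 -0.02] rows>= 0.0 turn -0.2
t: 19.8
position: [0.5209, -0.3086, 0.0303]
tcp_rot: [0.531, -0.467, 0.467, -0.531]
contact_force: [-0.2, -0.7, 0.1]
width: 0.0853
t: 20.47
position: [0.522, -0.3092, 0.1832]
tcp_rot: [-0.53, 0.465, -0.469, 0.531]
contact_force: [0.8, 0.5, -1.0]
width: 0.0854
t 20.4667 pos [ 0.522  -0.3092  0.1832] head -82.7 j7 -0.97 w 0.0854 F [ 0.8  0.5 -1. ]
shift cm now-axes [-30.13   0.29  15.66] rows>= 8.5 turn 0.0
```

```bash
python3 -m pendant '[[-2,0,1,0],[-3.2,0,1.7,0],[-3.6,0,1.9,0],[-3.6,0,1.9,0],[-3.6,0,1.9,0],[-3.6,0,1.9,0],[-3.6,0,1.9,0],[-3.4,0,1.7,0],[-2.2,0,1.1,0],[-1.2,0,0.6,0]]'; python3 -m pendant '[[0,0,0,0],[0,0,0,0]]'; python3 go.py .639 .0096 .042 -82.7
python3 - <<'E'
from h import *
p,D=ctrl.capture('top');cv2.imwrite('pics/top4.png',cv2.resize(p[:,:,::-1],(800,600)))
E
```

```text
t: 21.3
position: [0.6371, 0.014, 0.1788]
tcp_rot: [0.532, -0.467, 0.465, -0.532]
contact_force: [-0.1, 0.1, -0.4]
width: 0.0853
t: 21.47
position: [0.6366, 0.0078, 0.1792]
tcp_rot: [0.532, -0.467, 0.467, -0.53]
contact_force: [0.4, -1.1, 0.1]
width: 0.0853
t 21.4667 pos [0.6366 0.0078 0.1792] head -82.7 j7 -1.55 w 0.0853 F [ 0.4 -1.1  0.1]
shift cm now-axes [-0.16 13.72  0.29] rows>= 3.4 turn 0.0
```

View pics/top4.png

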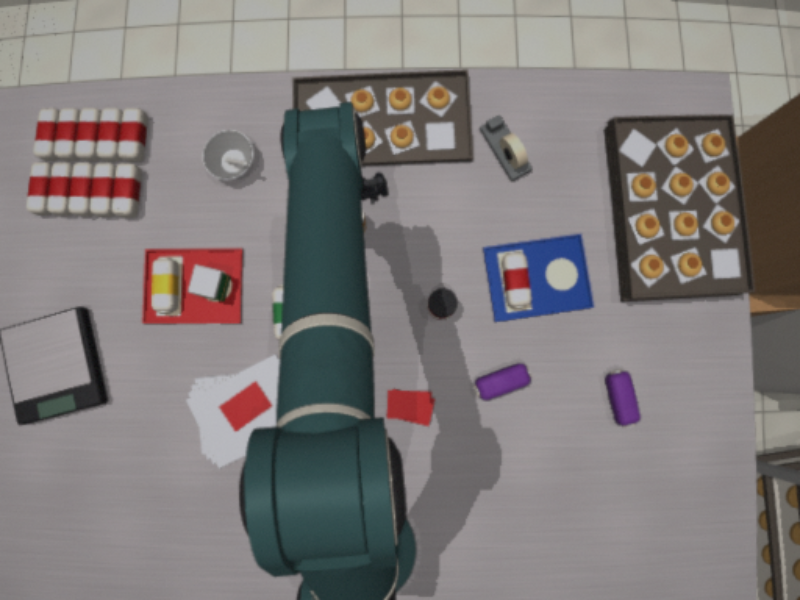

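The red roll sits on the blue rectangle at (515,280). Now I pick up the honey jar.

```bash
python3 -m pendant '[[-0.1,1.5,0.25,0],[0,2.5,0,0],[0,2.5,0,0],[0,2.5,0,0],[0,2,0,0],[0,1.5,0,0],[0,1.2,0,0],[0,0,0,0],[0,0,0,0]]'; python3 go.py .639 .0096 .042 -82.7;  python3 -m pendant '[[0,0,0,0],[0,0,0,0],[0,0,0,0],[0,0,0,0],[0,0,0,0],[0,0,0,0],[0,0,0,0]]' 1 45;  python3 -m pendant '[[0,-1,0,0],[0,-2,0,0],[0,-3,0,0],[0,-3,0,0],[0,-3,0,0],[0,-2,0,0],[0,0,0,0],[0,0,0,0]]'; python3 go.py .5335 -.4035 .18 -82.5
```

```text
t: 22.27
position: [0.6394, 0.0083, 0.043]
tcp_rot: [0.531, -0.468, 0.468, -0.53]
contact_force: [-0.3, 0.9, 0.0]
width: 0.0856
t 22.2667 pos [0.6394 0.0083 0.043 ] head -82.8 j7 -1.57 w 0.0856 F [-0.3  0.9  0. ]
shift cm now-axes [-0.14  0.1  -0.02] rows>= 0.0 turn -0.1
t: 22.85
position: [0.6409, 0.0101, 0.045]
tcp_rot: [-0.53, 0.466, -0.468, 0.531]
contact_force: [-1.0, 0.5, 5.9]
width: 0.0543
t: 23.52
position: [0.6401, 0.0103, 0.1848]
tcp_rot: [-0.53, 0.466, -0.468, 0.532]
contact_force: [0.2, -0.5, -3.1]
width: 0.0545
t 23.5167 pos [0.6401 0.0103 0.1848] head -82.7 j7 -1.55 w 0.0545 F [ 0.2 -0.5 -3.1]
shift cm now-axes [ 39.68   0.45 -15.85] rows>= 10.7 turn -0.2
```

```bash
python3 -m pendant '[[2,0,-0.8,0],[3.2,0,-1.3,0],[3.6,0,-1.4,0],[3.6,0,-1.4,0],[3.6,0,-1.4,0],[3.6,0,-1.4,0],[3.6,0,-1.4,0],[3.6,0,-1.4,0],[3.6,0,-1.4,0],[3.4,0,-1.4,0]]'; python3 -m pendant '[[2.8,0,-1.1,0],[1.9,0,-0.9,0],[1,0,-0.4,0],[0,0,0,0],[0,0,0,0],[0,0,0,0]]'; python3 go.py .5335 -.4035 .047 -82.5
```

```text
t: 24.35
position: [0.5488, -0.3435, 0.1811]
tcp_rot: [0.531, -0.468, 0.466, -0.53]
contact_force: [-0.8, -0.7, -1.4]
width: 0.0546
t: 24.85
position: [0.5353, -0.3987, 0.1825]
tcp_rot: [-0.531, 0.467, -0.466, 0.532]
contact_force: [0.5, -0.0, -1.9]
width: 0.0544
t 24.85 pos [ 0.5353 -0.3987  0.1825] head -82.5 j7 -0.85 w 0.0544 F [ 0.5 -0.  -1.9]
shift cm now-axes [ 0.48 13.55 -0.24] rows>= 3.4 turn -0.0
```

```bash
python3 -m pendant '[[0.3,2.5,-0.2,0],[0,2.5,0,0],[0,2.5,0,0],[0,2,0,0],[0,1.5,0,0],[0,1,0,0],[0,0.5,0,0],[0,0,0,0],[0,0,0,0]]'; python3 go.py .5335 -.4035 .047 -82.5
```

```text
t: 25.6
position: [0.5334, -0.4049, 0.0591]
tcp_rot: [-0.531, 0.467, -0.467, 0.531]
contact_force: [-0.3, 0.2, -1.2]
width: 0.0546
t 25.6 pos [ 0.5334 -0.4049  0.0591] head -82.7 j7 -0.84 w 0.0546 F [-0.3  0.2 -1.2]
shift cm now-axes [-0.14  1.21  0.02] rows>= 0.3 turn -0.2
```

```bash
python3 -m pendant '[[-0.1,0.4,0,0],[0,0.3,0,0],[0,0.3,0,0],[0,0.2,0,0],[0,0,0,0],[0,0,0,0]]'; python3 go.py .5335 -.4035 .047 -82.5
```

```text
t: 26.1
position: [0.5328, -0.404, 0.048]
tcp_rot: [-0.531, 0.467, -0.467, 0.531]
contact_force: [-2.5, 2.5, 8.1]
width: 0.0547
t 26.1 pos [ 0.5328 -0.404   0.048 ] head -82.7 j7 -0.85 w 0.0547 F [-2.5  2.5  8.1]
shift cm now-axes [-0.04  0.1   0.08] rows>= 0.0 turn -0.2
```

Contact (8 N), so the jar is down. I'll release, rise, and back away toward the robot's right for a clear view.

```bash
python3 -m pendant '[[0,0,0,0],[0,0,0,0],[0,0,0,0],[0,0,0,0],[0,0,0,0],[0,0,0,0]]' 0; python3 -m pendant '[[0,-1,0,0],[0,-2,0,0],[0,-3,0,0],[0,-3,0,0],[0,-3,0,0],[0,-3,0,0],[0,-3,0,0],[0,-3,0,0],[0,0,0,0],[0,0,0,0]]';  python3 go.py .2243 -.6095 .245 -82.5
```

```text
t: 26.6
position: [0.5326, -0.4038, 0.0461]
tcp_rot: [0.531, -0.467, 0.467, -0.531]
contact_force: [0.6, -0.4, -1.1]
width: 0.085
t: 27.43
position: [0.5335, -0.4045, 0.2596]
tcp_rot: [-0.531, 0.465, -0.469, 0.531]
contact_force: [-0.7, -0.6, -0.3]
width: 0.0853
t 27.4333 pos [ 0.5335 -0.4045  0.2596] head -82.7 j7 -0.84 w 0.0853 F [-0.7 -0.6 -0.3]
shift cm now-axes [ 16.4    1.38 -33.28] rows>= 9.3 turn -0.2
```

```bash
python3 -m pendant '[[1.6,0,-3.2,0],[1.6,0,-3.3,0],[1.7,0,-3.4,0],[1.7,0,-3.4,0],[1.7,0,-3.4,0],[1.7,0,-3.4,0],[1.7,0,-3.4,0],[1.7,0,-3.4,0],[1.7,0,-3.4,0],[0.8,0,-1.8,0]]'; python3 -m pendant '[[0,0,0,0],[0,0,0,0],[0,0,0,0],[0,0,0,0],[0,0,0,0],[0,0,0,0]]'
python3 - <<'E'
from h import *
for n in('scene','top'):
    p,D=ctrl.capture(n);cv2.imwrite(f'pics/{n}5.png',cv2.resize(p[:,:,::-1],(800,600)))
    P=cloud(n,D)
    for nm,c,h in [('yellow',(.520,.381),.049),('red',(.5207,-.3085),.049),('green',(.461,.140),.046),('tin',(.5205,.285),.075),('honey',(.5335,-.4035),.075),('berry',(.473,-.162),.072)]:
        q=P[(np.hypot(P[:,:,0]-c[0],P[:,:,1]-c[1])<.068)&(P[:,:,2]>h*.78)&(P[:,:,2]<.1)]
        if 'y' and nm in('yellow','red'): q=q[q[:,2]<.056]
        if len(q)<9: print(n,nm,len(q)); continue
        cc,s,a=cv2.minAreaRect((q[:,:2]*1000).astype(np.float32))
        print(n,nm,len(q),'mean',np.round(q.mean(0)*1000,1),'rect',np.round(cc,1),np.round(s,1),round(a,1),'z',np.round(np.percentile(q[:,2],[5,95]),3))
E
```

```text
t: 28.27
position: [0.2282, -0.6045, 0.2551]
tcp_rot: [0.53, -0.47, 0.468, -0.529]
contact_force: [-0.2, -0.3, -0.3]
width: 0.0854
t: 28.77
position: [0.2358, -0.6017, 0.2562]
tcp_rot: [-0.531, 0.467, -0.467, 0.532]
contact_force: [0.6, -1.1, -0.0]
width: 0.0858
scene yellow 308 mean [521.6 373.6  46.4] rect [520.9 375.6] [104.4  48.7] 2.6 z [0.04  0.052]
scene red 547 mean [ 520.5 -313.2   46.8] rect [ 519.  -311.7] [105.2  46.9] 4.2 z [0.041 0.051]
scene green 344 mean [463.  133.7  43.8] rect [462.8 136.1] [104.9  50. ] 0.6 z [0.038 0.049]
scene tin 263 mean [520.  279.7  72.7] rect [519.1 283.4] [58.4 55.9] 75.7 z [0.064 0.077]
scene honey 371 mean [ 530.8 -406.4   74.9] rect [ 529.5 -405.4] [54.1 53.3] 89.3 z [0.064 0.079]
scene berry 283 mean [ 474.  -167.2   70.5] rect [ 472.9 -165.4] [52.9 54.3] 38.5 z [0.063 0.075]
top yellow 446 mean [517.9 379.2  46.5] rect [518.5 379.7] [104.8  44.1] 1.7 z [0.041 0.051]
top red 457 mean [ 518.9 -307.5   46.5] rect [ 523.5 -311.6] [ 91.1 101. ] 47.2 z [0.041 0.052]
top green 480 mean [460.6 139.5  43.8] rect [463.6 140.8] [103.1  45.8] 1.3 z [0.039 0.049]
top tin 349 mean [519.5 284.2  73.6] rect [520.2 285.3] [54.3 55.5] 73.8 z [0.068 0.078]
top honey 296 mean [ 531.8 -402.5   73.6] rect [ 532.1 -403.8] [54.  54.6] 43.2 z [0.068 0.078]
top berry 282 mean [ 473.4 -162.3   70.7] rect [ 474.1 -161.9] [52.6 52.9] 88.8 z [0.066 0.074]
```

View pics/top5.png

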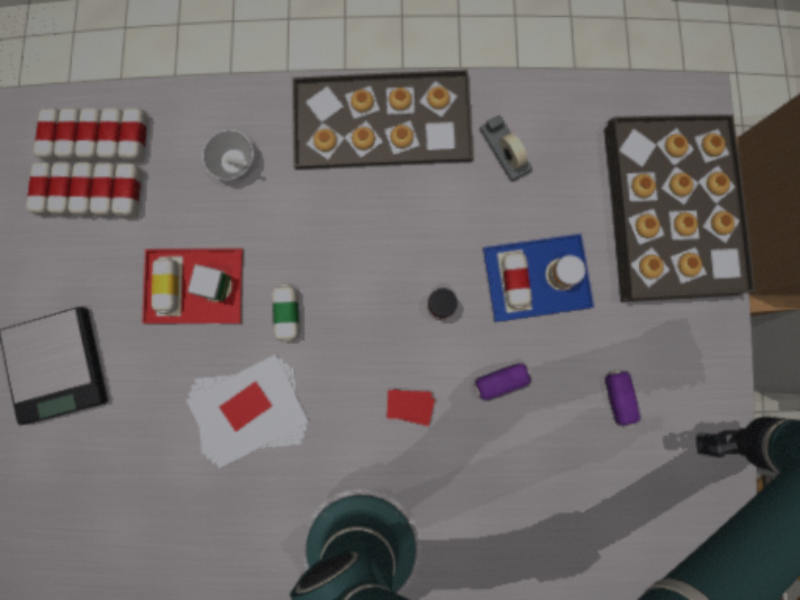

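View pics/scene5.png

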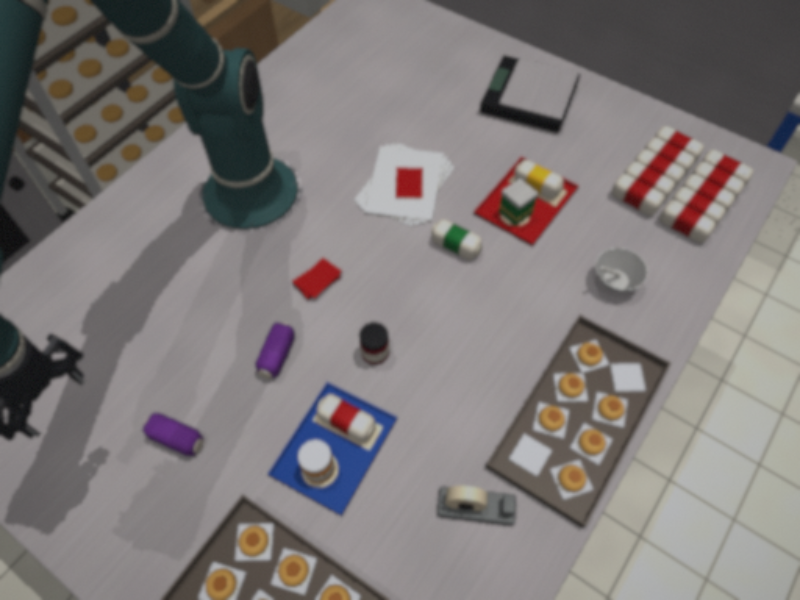

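In both views all four items are on their marks: yellow (165,285), tin (208,283), red (516,280) and honey (566,272) in the top view. The green roll and berry jar haven't moved, and the arm is clear of everything.

```bash
python3 -c "
from bench import ctrl
print(ctrl.finish_job())"
```

```text
the job is handed in; nothing more can be done
None
```

Both trays are packed and the job is handed in at about 29 s of the 118 s allowed; it reported no verdict. The red tray holds the yellow-banded roll and the tea tin. The blue tray holds the red-banded roll and the honey jar. I used one grasp per item, and none had to be redone.

**Placing:** in the last top view all four items are within about 3 mm of their mark middles, against the 15 mm allowed. Heights match things resting upright on the tray floors, and the rolls are within about 4 degrees of their rectangles.

**Left alone:** the green-banded roll and the berry jar measure within about 3 mm of where they started. The purple look-alikes were not touched, and the arm is parked clear.

**Disagreements:**
- **Between cameras:** the scene camera's averages differ from the top camera's by up to about 6 mm. It sees the sides of things as well, so this looks like a viewing effect. Even its values are within tolerance.
- **Red roll outline:** the top-view rectangle fit for the red roll came out wrong, probably because the search area caught the edge of the honey jar. I used that roll's averaged position and the scene view instead, and both agree with its mark.

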